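# Close the slide chamber

## Task

The blue lid of the slide staining chamber was left lying askew on the chamber's rim. Slide it square over the mouth, without ever lifting it clear or tipping it off, so that its underside lip drops into the mouth, then press it firmly down against the stiff rubber seal until it sits level and flush on the rim all round. Leave the things around it where they are.

Things in the scene. Friction and masses are not known exactly. Their poses are not given: they have to be found in the camera images.
- chamber: grey slide chamber fixed to the table: a rectangular tray 160 mm (its x) by 210 mm (its y), 48 mm high, with a flat rim 30 mm wide all round and a rectangular mouth 100 mm (x) by 150 mm (y) in the middle; sharp-edged. Glass slides lie deep inside. Origin: centre of its underside, at table height; z up. It does not move when pushed
- lid: blue lid, loose, about 0.35 kg: plate 130 mm (its x) by 180 mm (its y), 8 mm thick, too wide to grasp, no handle; thin pale border line and white label on top. Under it a rectangular lip, 97 by 147 mm outside, stands down 10 mm and fits the mouth with 1.5 mm play each side (also after half a turn). Origin: centre of the plate's flat underside, 10 mm above the lip's foot; x, y along its sides
- lid_top (a point): centre of the lid's top face, where it can be pressed, 8 mm above the lid's origin. Its height over the table: 66 mm while the lip lies on the rim (it may start a little tilted, a corner of the lip in the mouth), 62 mm with the lip dropped in and lying on the seal, 56 mm when fully home, plate flush on the rim
- seal (a joint): how far the black rubber seal frame in the chamber's mouth has been pushed down, m: 0 untouched (its top 4 mm below the rim), 0.006 when the lid is fully home. It slides stiffly, stays where it is left, and needs roughly 11 to 14 N of pressing on the lid
- mailer: white plastic slide mailer lying flat near the chamber, 85 x 32 x 16 mm; origin under its centre, x along its length. To be left alone
- forceps: steel forceps lying flat near the chamber, 140 mm long, 7 mm high; origin under the middle, x along the length, tips to +x. To be left alone
- pen_cup: black cup, 76 mm across and 95 mm tall, with three pens sticking up to 150 mm; origin under its centre. To be left alone
- dropper: amber bottle with black cap, 48 mm across, 110 mm tall; origin under its centre. To be left alone
- mug: white mug, 80 mm across, 92 mm tall, handle at its +y; origin under its centre. To be left alone
- stain_jar: violet jar with white cap, 68 mm across, 85 mm tall; origin under its centre. To be left alone
Things that resemble listed ones, but are neither listed nor needed, are in the scene too. There is more than one size of the lid; the one meant has the size given above.

How it is judged:
At the end, for the whole second after the job is handed in: The lid's lip is in the mouth and the plate lies flush on the rim (its underside less than 1.8 mm above the rim at its centre, tilt under 0.02 rad), centred within 5 mm and turned less than 0.06 rad (or half a turn) from the chamber, the seal pressed down more than 4 mm, and the lid at rest (z of lid in the frame of chamber below 0.0498 m and horizontal distance between lid and chamber below 0.005 m and angle between the y axis of lid and the y axis of chamber, either way round below 0.06 rad and angle between lid's own z axis and vertical below 0.02 rad and value of joint seal above 0.004 m and linear speed of lid below 0.01 m/s); the robot touches nothing.
It fails at once if the lid is lifted clear of the chamber, tipped or knocked off (z of lid in the frame of chamber above 0.075 m or angle between lid's own z axis and vertical above 0.25 rad or horizontal distance between lid and chamber above 0.08 m).
It fails at once if a thing that stands or lies around is shifted by more than 20 mm (distance of any of mailer, forceps, pen_cup, dropper, mug, stain_jar from where it was at the start of the episode above 0.02 m).
It also fails if it takes over 58 s, if anything falls off the work surface, if the arm or the gripper's body presses on something with over 40 N, if the wrist force passes 120 N, or if a joint passes its speed limit or range.

## Robot

A 6-joint arm with a two-finger parallel gripper is mounted at the origin on the work surface. World frame = base frame: x ahead of the robot, y to its left, z up, the work surface at z = 0. Lengths are in m, angles in rad, forces in N, time in s.
With the tool pointing down it reaches from about 0.375 to 0.9 m from the base axis. Payload 3.1 kg.
Tool frame: the origin (TCP) lies at the very end of the fingers, on their centre line; the grasp point (between the pads) lies 19 mm behind it; z points along the fingers, y is the line along which they close (so a half turn about z gives the same grasp; the last joint's range is limited). The gripper opens to 87 mm and grips with 3 to 60 N. Pads are 19 mm wide; open, the fingers measure 117 mm over their backs; the gripper's body (75 mm by 190 mm) begins 51 mm behind the grasp point.
Start: joints at [-1.45, 0.527, 1.433, -0, 1.181, -0.178], TCP at [0.184, -0.597, 0.223] pointing down, gripper open.
Joint ranges: [-3.08, 3.08], [-0.75, 2.2], [0.22, 2.44], [-1.43, 4.57], [0, 2.65], [-2.85, 2.85]. Speed limits (rad/s): [2.79, 2.79, 3.14, 3.14, 3.14, 3.14].

## Interface

Orientations are given as a 3x3 rotation matrix whose columns are the frame's x, y, z axes.
In Python, from workcell import telemetry, viewer, manip gives the robot as it stands.
- The arm moves only by the tool jog_arm, never from a script. Its argument "deltas" is a list that holds one entry, the list of rows, each a list of 4 numbers: the shift along the tool's x, y, z in mm, then the turn about the tool's z in degrees. In form: [[[tx, ty, tz, twist], ...]]. A call has 1 to 10 rows; each row is the pose to reach, as a shift and turn from the pose commanded when the call began, along the tool's axes at that moment; what a row does not reach only later rows make up. A row lasts 1/10 s, in which the tool goes at most 50 mm and 8.59 degrees, less where a joint would pass 70% of its speed; a pose out of reach is approached as far as the arm can. A call with a gripper value outside its range is refused whole. "claw" is the opening, from 0 (shut) to 1 (fully open), set as the call begins (left out, the last holds). The fingers move at their own pace and stop on an object; the grip force is fixed at half the most. Time passes only in rows, so rows that repeat a pose let the fingers close. It gives the time, the measured TCP pose, the force, the opening and the grip force at its end, in the units of the state.
- telemetry.state(): the state, without advancing time (a new reading comes with each control period).
- viewer.grab_frame(name): name is "scene" or "top"; returns the picture (384x512x3 uint8, red, green, blue); there is no depth.
- viewer.camera_params(name): a dict with "fx", "fy", "cx", "cy" (pixels), "distortion" ([k1, k2, p1, p2, k3] as OpenCV has them; the pictures are not rectified), "rvec" (rotation vector, rad) and "tvec" (3), from world to camera coordinates, as OpenCV has them. Camera axes: x right, y down, z forward; pixel columns grow to the right and rows downward; lengths in m; the calibration is good to about 2 mm. A picture is of the moment at which its call begins. camera_params takes no time and is no camera call.
- manip.finish_job(): hands the job in; it is judged then, once.
The state is a dict: "t": time; "q": joint angles; "joint_vel": joint speeds; "joint_efforts": joint torques, N m; "position": TCP position; "orientation": TCP orientation; "contact_force": force on the tool from outside, world axes, zero at the start; "ft_torque": the same for the moment, N m; "width": finger opening in m; "grasp_force": force on a finger pad.
Only numpy, scipy, OpenCV 4.12 (cv2) and the standard library are available. Lean on these libraries where they do the work, as an engineer would, in place of code of your own. Each camera call takes 0.05 s, during which the arm holds its last target. There are 200 camera calls.

## Working session

There is one attempt and no reset: what is moved stays moved. The work goes in short steps, Python scripts to look and compute and a tool call to move; the robot and the scene stay as the last step left them, time stands still between calls to the robot, and variables do not carry over. Pictures are saved under pics/ and viewed, at most 10 in all, crops included, and the job is handed in when it is done.

Besides the shell and the picture viewer there is one more tool, called after "Call:" as name([rows], argument=value, ...), one row to a line, values as JSON. jog_arm: Moves the arm, as the interface text tells. Its arguments: {"type":"object","properties":{"deltas":{"type":"array"},"claw":{"type":"number"}},"required":["deltas"]}

```bash
mkdir -p pics; python3 - <<'E'
from workcell import telemetry, viewer
import cv2
for n in("top","scene"):
    cv2.imwrite(f"pics/{n}0.png",viewer.grab_frame(n)[:,:,::-1]); print(viewer.camera_params(n))
s=telemetry.state();print(s['t'],s['position'],s['orientation'],s['contact_force'])
E
```

```text
{'fx': 486.39387669291773, 'fy': 486.39387669291773, 'cx': 248.47013767923022, 'cy': 197.29836792495263, 'distortion': array([-0.17936306,  0.        ,  0.        ,  0.        ,  0.        ]), 'rvec': array([ 2.16375981, -2.14483455,  0.1250762 ]), 'tvec': array([0.07438163, 0.50914854, 1.50629649])}
{'fx': 427.6304616121144, 'fy': 427.6304616121144, 'cx': 254.82649293776845, 'cy': 198.21649482352578, 'distortion': array([0.04956063, 0.        , 0.        , 0.        , 0.        ]), 'rvec': array([ 1.89449049,  1.115652  , -0.63412927]), 'tvec': array([-0.29458801, -0.14072803,  1.39751139])}
0.1 [ 0.18392671 -0.59665441  0.22169255] [[ 9.55689436e-01  2.94376694e-01 -2.53168291e-04]
 [ 2.94376639e-01 -9.55687646e-01  1.87535345e-03]
 [ 3.10110541e-04 -1.86678232e-03 -9.99998209e-01]] [-0.4702934   0.19909828 -0.10304621]
```

View pics/top0.png

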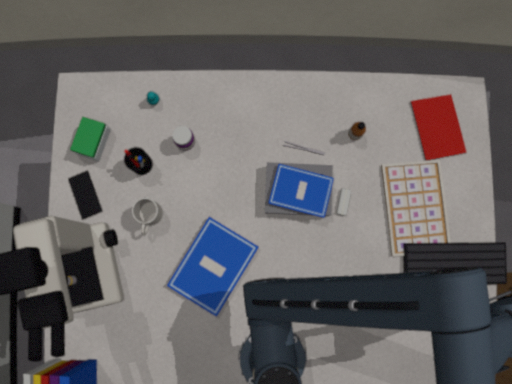

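View pics/scene0.png

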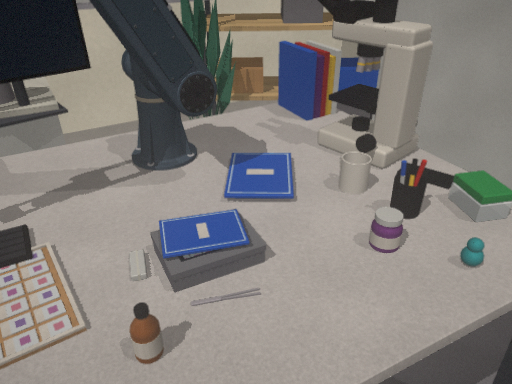

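The top view shows the right lid at about (300,190) on the grey chamber at (297,189). The forceps are at (303,147) and the mailer at (343,202). The larger blue lid at (213,265) is a decoy.

```bash
cat > h.py <<'E'
import numpy as np, cv2
from workcell import telemetry, viewer
def cam(n):
    p=viewer.camera_params(n);K=np.array([[p['fx'],0,p['cx']],[0,p['fy'],p['cy']],[0,0,1]])
    return K,p['distortion'],cv2.Rodrigues(p['rvec'])[0],p['tvec'],p['rvec']
def rays(n,px,z):
    K,d,R,t,_=cam(n);u=cv2.undistortPoints(np.array(px,float).reshape(-1,1,2),K,d)[:,0]
    v=np.c_[u,np.ones(len(u))]@R; c=-R.T@t
    return (c+v*((z-c[2])/v[:,2])[:,None])[:,:2]
def proj(n,P):
    K,d,R,t,r=cam(n);return cv2.projectPoints(np.array(P,float),r,t,K,d)[0][:,0]
def lidmask(n,im,seed):
    h=cv2.cvtColor(im,cv2.COLOR_RGB2HSV)
    m=((h[...,0]>95)&(h[...,0]<130)&(h[...,1]>120)&(h[...,2]>50)).astype(np.uint8)
    m=cv2.morphologyEx(m,cv2.MORPH_CLOSE,np.ones((5,5)))
    c=cv2.findContours(m,cv2.RETR_EXTERNAL,cv2.CHAIN_APPROX_NONE)[0]
    return max(c,key=lambda k:(cv2.pointPolygonTest(k,seed,False)>=0)*1e6+cv2.contourArea(k) if cv2.pointPolygonTest(k,seed,False)>=0 else 0)[:,0]
def rect(P):
    (c,s,a)=cv2.minAreaRect((P*1000).astype(np.float32))
    if s[0]>s[1]: s=(s[1],s[0]);a-=90   # a: direction of short side x
    return np.round(c,1),np.round(s,1),round((a+90)%180-90,2)
E
python3 - <<'E'
from h import *
for n,s in(("top",(285,185)),("scene",(225,225))):
    im=cv2.cvtColor(cv2.imread(f"pics/{n}0.png"),cv2.COLOR_BGR2RGB)
    for z in (.062,.064,.066): print(n,rect(rays(n,lidmask(n,im,s),z)))
    x,y=(235,140) if n=="top" else (130,190)
    c=im[y:y+100 if n=="top" else y+105,x:x+134 if n=="top" else x+150]
    cv2.imwrite(f"pics/{n}c.png",cv2.resize(c,None,fx=5,fy=5,interpolation=cv2.INTER_CUBIC)[:,:,::-1])
E
```

```text
top (array([528. , -83.7]), array([131.4, 179.9]), -13.68)
top (array([527.7, -83.5]), array([131.2, 179.6]), -13.68)
top (array([527.5, -83.3]), array([131. , 179.4]), -13.68)
scene (array([531.5, -83.4]), array([134.1, 179.7]), -14.36)
scene (array([534.1, -84.3]), array([133.6, 179. ]), -14.36)
scene (array([536.7, -85.2]), array([133.1, 178.4]), -14.36)
```

View pics/topc.png

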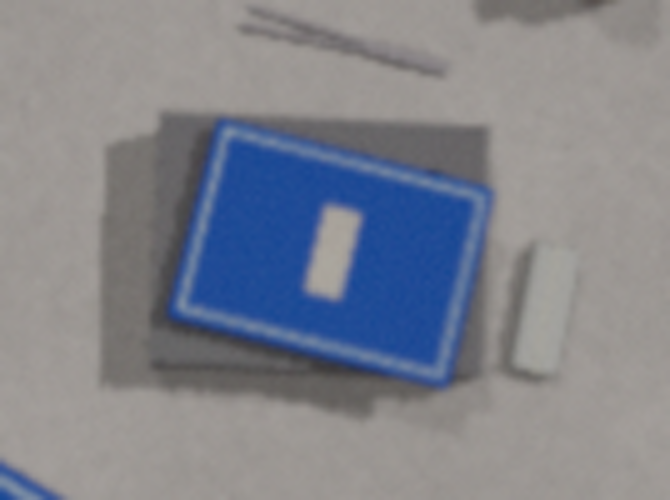

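View pics/scenec.png

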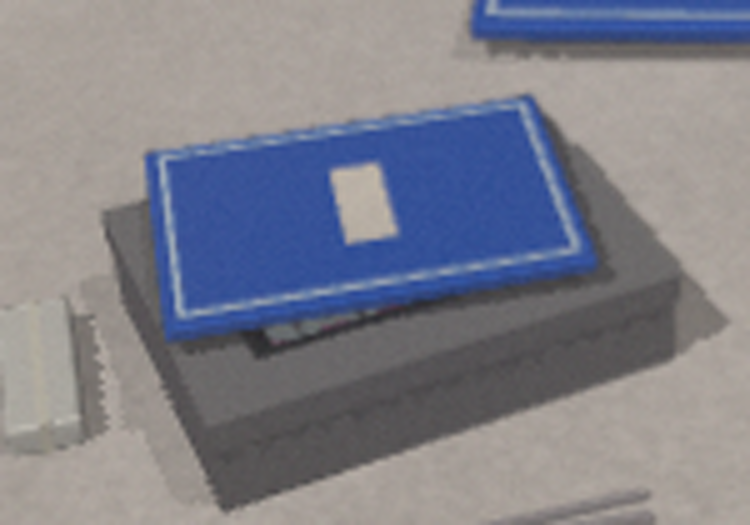

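The top crop shows the chamber's far rim corners at crop (162,113) and (489,127), with the near-left corner at about (150,368). The scene crop shows rim corners at (103,212), (205,430) and (680,285).

```bash
python3 - <<'E'
from h import *
a=rays("top",np.array([[162,113],[489,127],[150,366]])/5+[235,140],.048)*1000
b=rays("scene",np.array([[103,212],[205,430],[680,285]])/5+[130,190],.048)*1000
bt=rays("scene",np.array([[225,510],[672,358]])/5+[130,190],0)*1000
print(a.round(1),b.round(1),bt.round(1))
for P in(a[[0,1,2]],b): print([np.linalg.norm(P[i]-P[i-1]).round(1) for i in range(3)])
ang=lambda v:np.degrees(np.arctan2(v[1],v[0]))
print("x dir deg", ang(a[0]-a[1])-90, ang(a[0]-a[2]), ang(b[2]-b[1])-90, ang(b[1]-b[0]))
print("centres",(a[1]+a[2])/2,(b[0]+b[2])/2)
im=cv2.cvtColor(cv2.imread("pics/top0.png"),cv2.COLOR_BGR2GRAY)
# edge profile: columns on left strip, rows on top strip
print(im[150:225,270]); print(im[166,255:340]); print(im[160:226,268])
E
```

```text
[[ 617.4   19.9]
 [ 610.6 -187.7]
 [ 457.    26.8]] [[ 457.9 -178.6]
 [ 617.  -186.2]
 [ 630.4   19.5]] [[ 612.8 -182.1]
 [ 620.8   21.1]]
[np.float64(160.6), np.float64(207.7), np.float64(263.8)]
[np.float64(262.7), np.float64(159.3), np.float64(206.2)]
x dir deg -1.8830084599595978 -2.4324211277133827 -3.7421802177838686 -2.7479172763205657
centres [533.76817026 -80.45596488] [544.140963   -79.53076075]
[154 154 155 155 155 154 152 152 154 154 152 145 128 107 101 101 102 102
 102 102 103 102 102 101 100 102 100 101 100  96  90  83  81  82  80  80
  81  78  73  72  73  72  72  70  70  70  76  79  88  97 107 105  84  66
  62  67  82  95 101 103 102 100  92  81  93  97  98 113 132 143 150 152
 152 152 152]
[153 154 155 155 153 153 150 147 145 145 138 117 104 102 101 102 101 101
 100  92  83  79  75  81 110 135 133 120 113 112 108 100  92  92  91  93
  92  97  96  97  97  97 102 101 101 103 104 103 102 101 103 100 100 103
 101 104 102 103 103 103 100 101  99 103 102 102 102 102 100 102 101 103
 103 100 101  99 105 121 143 156 156 154 153 153 154]
[155 145 123 108 100 101 102 101 102 103 102 100 100 102 101 101 101 101
 102 101 101 103 102 102 101 101 101  96  97  93  85  83  80  76  77  73
  75  71  72  73  70  65  65  64  73  82  96  99 100 102 103  99  90  82
  93  98 100 112 133 147 151 152 151 151 153 154]
```

```bash
cat >> h.py <<'E'
def tri(pt,ps):
    A=[];b=[]
    for n,p in(("top",pt),("scene",ps)):
        K,d,R,t,_=cam(n);u=cv2.undistortPoints(np.array([[p]],float),K,d)[0,0]
        v=R.T@np.r_[u,1];v/=np.linalg.norm(v);M=np.eye(3)-np.outer(v,v);A.append(M);b.append(M@(-R.T@t))
    return np.linalg.solve(A[0]+A[1],b[0]+b[1])
def tomove(x,y,z,xdir):  # target -> tool-frame row
    s=telemetry.state();R=np.array(s['orientation'])
    d=R.T@(np.array([x,y,z])-s['position'])*1000
    return d.round(1), round(-(xdir-np.degrees(np.arctan2(R[1,0],R[0,0]))),2)
E
python3 - <<'E'
from h import *
ct=lambda p:np.array(p)/5-.4+[235,140]
cs=lambda p:np.array(p)/5-.4+[130,190]
print("label",tri(ct([332,252]),cs([364,204])))
for a,b in(((489,127),(205,430)),((162,113),(680,285))): print("rim",tri(ct(a),cs(b)))
a=rays("top",ct([[162,113],[489,127],[150,366]]),.048)*1000
print(a.round(1),(a[1]+a[2])/2)
print("lid corners",*[tri(ct(p),cs(q)).round(4) for p,q in(((220,120),(600,268)),((490,188),(165,338)),((447,385),(147,152)),((170,318),(530,95)))])
print(tomove(.528,-.084,.10,-13.7))
E
```

```text
label [ 0.5289862  -0.08341204  0.06415456]
rim [ 0.61248488 -0.18633924  0.04550952]
rim [0.62074896 0.02235198 0.04114147]
[[ 618.7   21.2]
 [ 611.9 -186.4]
 [ 458.2   28. ]] [535.0263608  -79.19941498]
lid corners [ 0.6133 -0.013   0.0589] [ 0.5702 -0.1852  0.0609] [ 0.4464 -0.1542  0.0663] [0.4872 0.0176 0.0641]
(array([ 479.7, -388.4,  122.6]), np.float64(30.82))
```

Call:
jog_arm([
  [[40,-32,0,3],[80,-65,0,6],[120,-97,0,9],[160,-130,0,12],[200,-162,0,15],[240,-194,0,18],[280,-227,0,21],[320,-259,0,24],[360,-291,0,27],[400,-324,0,30.8]],
], claw=1)

```text
t: 1.1
position: [0.4634, -0.1803, 0.2224]
orientation: [[0.971, -0.239, -0.0], [-0.239, -0.971, 0.0], [-0.0, -0.0, -1.0]]
contact_force: [-0.5, -0.7, 0.0]
width: 0.087
grasp_force: 0.0
```

```bash
python3 -c "
from h import *
s=telemetry.state();print(s['position'],s['contact_force'],s['width'],tomove(.529,-.0835,.08,-13.7))"
```

```text
[ 0.46343058 -0.18027315  0.2223945 ] [-0.52523246 -0.66028976  0.01051312] 0.08697848019456025 (array([  40.6, -109.6,  142.4]), np.float64(-0.13))
```

Call:
jog_arm([
  [[18,-48,0,0],[36,-97.5,0,0],[36,-97.5,40,0],[36,-97.5,85,0],[36,-97.5,125,0],[36,-97.5,142,0],[36,-97.5,142,0],[36,-97.5,142,0]],
])

```text
t: 1.9
position: [0.5209, -0.096, 0.0805]
orientation: [[0.972, -0.237, -0.0], [-0.237, -0.972, 0.0], [-0.0, -0.0, -1.0]]
contact_force: [-0.0, 0.5, 0.6]
width: 0.0874
grasp_force: 0.0
```

```bash
python3 -c "
from h import *
s=telemetry.state();print(s['position'],s['contact_force'],s['width'],tomove(.529,-.0835,.066,-13.7))"
```

```text
[ 0.52090881 -0.09603831  0.08052968] [-0.02363378  0.52716049  0.61587859] 0.08735414720845737 (array([  4.9, -14.1,  14.5]), np.float64(0.02))
```

Call:
jog_arm([
  [[5,-14,0,0],[5,-14,6,0],[5,-14,11,0],[5,-14,13,0],[5,-14,14,0],[5,-14,14,0]],
])

```text
t: 2.5
position: [0.5288, -0.0836, 0.0665]
orientation: [[0.972, -0.237, -0.0], [-0.237, -0.972, 0.0], [-0.0, -0.0, -1.0]]
contact_force: [0.3, 0.5, -0.9]
width: 0.0868
grasp_force: 0.0
```

Call:
jog_arm([
  [[0,0,1,0],[0,0,2,0],[0,0,2,0]],
])

```text
t: 2.8
position: [0.529, -0.0837, 0.0663]
orientation: [[0.972, -0.237, 0.001], [-0.237, -0.972, -0.0], [0.001, 0.0, -1.0]]
contact_force: [-3.0, 1.4, 13.9]
width: 0.0871
grasp_force: 6.7
```

Call:
jog_arm([
  [[0,0,-0.5,0],[0,0,-0.5,-1],[0.5,-0.6,-0.5,-2],[1,-1.2,-0.5,-3],[1.5,-1.8,-0.5,-4],[2,-2.4,-0.5,-5],[2.4,-2.9,-0.5,-6],[2.4,-2.9,-0.5,-6]],
])

```text
t: 3.6
position: [0.5336, -0.0828, 0.0664]
orientation: [[0.991, -0.133, 0.004], [-0.133, -0.991, -0.002], [0.004, 0.002, -1.0]]
contact_force: [-0.7, -3.0, 7.5]
width: 0.0871
grasp_force: 3.4
```

```bash
python3 - <<'E'
from h import *
s=telemetry.state();print(s['position'],s['contact_force'],s['ft_torque'])
a=viewer.grab_frame("top");b=viewer.grab_frame("scene")
x=cv2.resize(a[140:240,235:369],(670,500),interpolation=cv2.INTER_CUBIC)
cv2.imwrite("pics/t1.png",x[:,:,::-1]);cv2.imwrite("pics/s1.png",cv2.resize(b[170:300,120:300],(720,520))[:,:,::-1])
E
```

```text
[ 0.53357941 -0.08279629  0.06641839] [-0.7400632  -3.03216685  7.53960134] [-0.16759253  0.04395322  0.01556026]
```

View pics/s1.png

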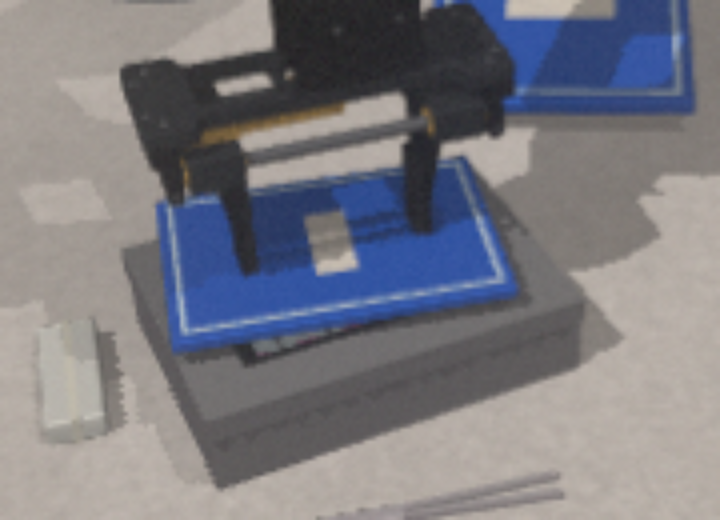

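The near corners at crop (175,350) and (517,292) have hardly moved, so the fingers slipped at 7.5 N. I'll press harder and turn again.

Call:
jog_arm([
  [[0,0,1,0],[0,0,2,0],[0,0,3,0],[0,0,3,-1],[0,0,3,-2],[0,0,3,-3],[0,0,3,-4],[0,0,3,-5],[0,0,3,-6],[0,0,3,-6]],
])

```text
t: 4.7
position: [0.5374, -0.083, 0.0663]
orientation: [[0.999, -0.032, 0.013], [-0.032, -0.999, -0.003], [0.013, 0.003, -1.0]]
contact_force: [2.1, 1.6, 20.7]
width: 0.087
grasp_force: 10.8
```

```bash
cat >> h.py <<'E'
def near_edge(im):
    # lid front (near-scene-camera) bottom edge: line fit + end corners from scene mask
    c=lidmask("scene",im,(170,245)); q=cv2.approxPolyDP(cv2.convexHull(c.reshape(-1,1,2)),4,True)[:,0]
    return q
E
python3 - <<'E'
from h import *
s=telemetry.state();print(s['position'],s['contact_force'],s['ft_torque'])
b=viewer.grab_frame("scene");cv2.imwrite("pics/s2.png",b[:,:,::-1])
for im in(cv2.imread("pics/scene0.png")[:,:,::-1].copy(),b): print(near_edge(im).tolist())
E
```

```text
[ 0.53742192 -0.08302829  0.06628885] [ 2.11215345  1.63391439 20.68259664] [ 0.68626842 -0.29149107 -0.11795274]
[[248, 239], [245, 244], [163, 257], [159, 221], [236, 210]]
[[248, 239], [246, 244], [163, 257], [159, 221], [236, 210]]
```

The lid did not turn (corners still at (163,257) and (246,244)), so friction from the top is too weak. Next I'll use the open fingers as a squaring fence against the lid's −x edge.

Call:
jog_arm([
  [[0,0,-10,0],[0,0,-40,0],[0,0,-40,0],[0,0,-40,0]],
])

```text
t: 5.15
position: [0.5321, -0.0815, 0.1025]
orientation: [[1.0, -0.029, 0.001], [-0.029, -1.0, -0.0], [0.001, 0.0, -1.0]]
contact_force: [-0.5, 0.1, -0.8]
width: 0.0869
grasp_force: 0.0
```

```bash
cat >> h.py <<'E'
C=np.array([.535,-.079]);XD=-2.3
def cham(u,v,z,xd=XD):   # chamber-frame mm -> tool row
    a=np.radians(XD);ex=np.array([np.cos(a),np.sin(a)]);ey=np.array([-ex[1],ex[0]])
    return tomove(*(C+u/1e3*ex+v/1e3*ey),z/1e3,xd)
def uv(P):
    a=np.radians(XD);ex=np.array([np.cos(a),np.sin(a)]);ey=np.array([-ex[1],ex[0]])
    d=(np.array(P)-C)*1e3; return np.c_[d@ex,d@ey].round(1)
E
python3 -c "
from h import *
s=telemetry.state();print(s['position'],s['contact_force']);print(cham(-105,-15,106),cham(-105,-15,53))"
```

```text
[ 0.53206087 -0.08145254  0.10245708] [-0.47381526  0.0649844  -0.79343473]
(array([-102.3,   11.3,   -3.6]), np.float64(0.62)) (array([-102.3,   11.3,   49.4]), np.float64(0.62))
```

Call:
jog_arm([
  [[-30,4,0,0.6],[-70,8,0,0.6],[-102,11,0,0.6],[-102,11,0,0.6],[-102,11,25,0.6],[-102,11,45,0.6],[-102,11,49,0.6],[-102,11,49,0.6]],
])

```text
t: 5.95
position: [0.4295, -0.0891, 0.0521]
orientation: [[0.999, -0.04, -0.002], [-0.04, -0.999, 0.001], [-0.002, -0.001, -1.0]]
contact_force: [0.3, 0.6, -0.7]
width: 0.0871
grasp_force: 0.0
```

```bash
python3 -c "
from h import *
s=telemetry.state();print(uv([s['position'][:2]]),s['contact_force'],s['ft_torque']);print(cham(-95,-15,53))"
```

```text
[[-105.   -14.3]] [ 0.32769443  0.57126568 -0.66849842] [ 0.01628395 -0.00645732 -0.0135224 ]
(array([10. ,  0.7, -1. ]), np.float64(0.02))
```

Call:
jog_arm([
  [[5,0,-1,0],[8,0,-1,0],[11,0,-1,0],[14,0,-1,0],[16,0,-1,0],[18,0,-1,0],[20,0,-1,0],[22,0,-1,0],[24,0,-1,0],[24,0,-1,0]],
])

```text
t: 6.95
position: [0.4543, -0.0904, 0.054]
orientation: [[0.999, -0.04, 0.001], [-0.04, -0.999, -0.0], [0.001, 0.0, -1.0]]
contact_force: [-1.2, -0.2, 0.1]
width: 0.0869
grasp_force: 0.4
```

```bash
cat >> h.py <<'E'
def report(k):
    s=telemetry.state();print("tcp",uv([s['position'][:2]]),np.round(s['position'][2],4),np.round(s['contact_force'],1),np.round(s['ft_torque'],2))
    b=viewer.grab_frame("scene");cv2.imwrite(f"pics/s{k}.png",b[:,:,::-1])
    q=near_edge(b);q=q[np.argsort(q[:,1])];print(q.tolist())
    return b
E
python3 -c "
from h import *
report(3)
print(uv(rays('scene',[[246,244],[163,257]],.058)))"
```

```text
tcp [[-80.2 -14.7]] 0.054 [-1.2 -0.2  0.1] [-0.05  0.16 -0.07]
[[237, 211], [161, 224], [253, 241], [168, 261]]
[[  74.3   63.7]
 [  35.3 -104. ]]
```

Call:
jog_arm([
  [[2,0,0,0],[4,0,0,0],[6,0,0,0],[8,0,0,0],[8,0,0,0]],
])

```text
t: 7.5
position: [0.4623, -0.0907, 0.0541]
orientation: [[0.999, -0.04, 0.001], [-0.04, -0.999, -0.0], [0.001, 0.0, -1.0]]
contact_force: [-0.5, -0.7, -0.3]
width: 0.0869
grasp_force: 0.2
```

```bash
python3 -c "
from h import *
report(4)"
```

```text
tcp [[-72.1 -14.6]] 0.0541 [-0.5 -0.7 -0.3] [-0.    0.12  0.02]
[[238, 211], [162, 226], [256, 242], [171, 263]]
```

```bash
python3 - <<'E'
from h import *
a=viewer.grab_frame("top");b=cv2.imread("pics/s4.png")
print(uv(rays('scene',[[256,242],[171,263]],.058)))
x=cv2.resize(a[140:240,235:369],(536,400),interpolation=cv2.INTER_CUBIC)
y=cv2.resize(b[170:300,120:300],(554,400))
cv2.imwrite("pics/v5.png",cv2.resize(np.hstack([x[:,:,::-1],y]),(800,294)))
E
```

```text
[[ 77.8  85.4]
 [ 60.7 -95. ]]
```

View pics/v5.png

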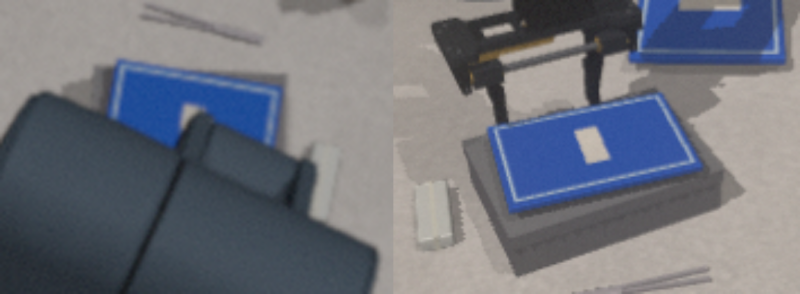

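The lid's turned part of the way: in the left (top) view its far edge runs (118,60)-(285,88), about 6° still to go. Keep pushing.

Call:
jog_arm([
  [[2,0,0,0],[4,0,0,0],[6,0,0,0],[8,0,0,0],[8,0,0,0]],
])

```text
t: 8.1
position: [0.4702, -0.091, 0.0541]
orientation: [[0.999, -0.04, 0.001], [-0.04, -0.999, -0.0], [0.001, 0.0, -1.0]]
contact_force: [-0.6, -0.9, -1.9]
width: 0.0874
grasp_force: 0.3
```

```bash
python3 - <<'E'
from h import *
b=report(6)
E
```

```text
tcp [[-64.2 -14.6]] 0.0541 [-0.6 -0.9 -1.9] [ 0.    0.16 -0.03]
[[239, 212], [163, 228], [258, 242], [174, 265]]
```

Call:
jog_arm([
  [[2,0,0,0],[4,0,0,0],[6,0,0,0],[8,0,0,0],[8,0,0,0]],
])

```text
t: 8.65
position: [0.4783, -0.0913, 0.0541]
orientation: [[0.999, -0.04, 0.001], [-0.04, -0.999, -0.0], [0.001, 0.0, -1.0]]
contact_force: [-0.5, 0.1, 0.9]
width: 0.0869
grasp_force: 0.3
```

```bash
python3 - <<'E'
from h import *
b=report(7)
E
```

```text
tcp [[-56.2 -14.6]] 0.0541 [-0.5  0.1  0.9] [ 0.01  0.17 -0.04]
[[240, 213], [164, 230], [261, 243], [177, 267]]
```

Call:
jog_arm([
  [[-6,0,0,0],[-12,0,0,0],[-12,0,-30,0],[-12,0,-60,0],[-12,0,-60,0]],
])

```text
t: 9.2
position: [0.4675, -0.0916, 0.1169]
orientation: [[0.999, -0.04, 0.007], [-0.04, -0.999, -0.003], [0.007, 0.003, -1.0]]
contact_force: [0.8, -0.3, -0.2]
width: 0.0873
grasp_force: 0.0
```

```bash
python3 - <<'E'
from h import *
o=cv2.imread("pics/scene0.png")[:,:,::-1].copy()
a=viewer.grab_frame("top");b=report(8)
for im in(o,b):
    h=cv2.cvtColor(im,cv2.COLOR_RGB2HSV); c=lidmask("scene",im,(200,240) if im is b else (170,245))
    m=np.zeros(h.shape[:2],np.uint8);cv2.fillPoly(m,[c],1);m=cv2.erode(m,np.ones((7,7)))
    w=((h[...,1]<90)&(m>0)).astype(np.uint8);w=cv2.morphologyEx(w,cv2.MORPH_OPEN,np.ones((3,3)))
    mo=cv2.moments(w,True);p=[mo['m10']/mo['m00'],mo['m01']/mo['m00']]
    q=cv2.boxPoints(cv2.minAreaRect((rays("scene",c,.064)*1e3).astype(np.float32)))/1e3
    print("label px",p,mo['m00'],"label uv",uv(rays("scene",[p],.066)),"rect",rect(rays("scene",c,.064)),uv(q).tolist())
x=cv2.resize(a[140:240,235:369],(670,500),interpolation=cv2.INTER_CUBIC);cv2.imwrite("pics/t8.png",x[:,:,::-1])
E
```

```text
tcp [[-67.9 -15. ]] 0.1156 [0.1 0.9 0.3] [ 0.03 -0.01  0.02]
[[240, 213], [164, 230], [261, 243], [177, 267]]
label px [202.05521472392638, 230.11042944785277] 163.0 label uv [[-4.4 -4.8]] rect (array([534.1, -84.3]), array([133.6, 179. ]), -14.36) [[-84.7, -78.9], [46.0, -106.8], [83.4, 68.2], [-47.3, 96.2]]
label px [211.26589595375722, 236.01156069364163] 173.0 label uv [[24.7  5.3]] rect (array([562.8, -75.5]), array([134.3, 180.1]), -6.54) [[-46.0, -80.2], [87.9, -90.1], [101.2, 89.5], [-32.7, 99.4]]
```

View pics/t8.png

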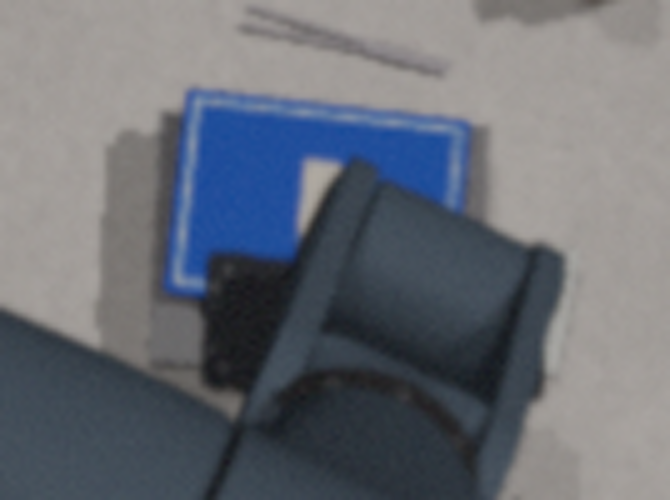

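In the top crop the lid's corners are at (190,90), (470,125) and (165,290). That leaves about 4.5° of turn, and the lid sits about 22 mm too far in +x. Push back from the +x side.

```bash
python3 - <<'E'
from h import *
ct=lambda p:np.array(p)/5-.4+[235,140]
P=rays("top",ct([[190,90],[470,125],[165,290]]),.066);print(uv(P),uv([(P[1]+P[2])/2]))
print(cham(122,15,90),cham(122,15,54))
E
```

```text
[[ 91.5  87. ]
 [ 78.1 -89.3]
 [-35.1  97.1]] [[21.5  3.9]]
(array([190.8, -29.6,  24.8]), np.float64(0.02)) (array([190.7, -29.6,  60.8]), np.float64(0.02))
```

Call:
jog_arm([
  [[48,-8,0,0],[95,-15,0,0],[143,-23,0,0],[190,-30,0,0],[190,-30,0,0],[190,-30,30,0],[190,-30,56,0],[190,-30,61,0],[190,-30,61,0]],
])

```text
t: 10.2
position: [0.6546, -0.068, 0.0509]
orientation: [[0.999, -0.04, -0.005], [-0.04, -0.999, 0.001], [-0.005, -0.001, -1.0]]
contact_force: [0.5, 0.7, -0.2]
width: 0.0874
grasp_force: 0.0
```

```bash
python3 -c "
from h import *
s=telemetry.state();print(uv([s['position'][:2]]),s['contact_force'],s['ft_torque']);print(cham(90,15,54))"
```

```text
[[119.   15.8]] [ 0.45864933  0.6539525  -0.2303668 ] [0.01538187 0.05845791 0.00731778]
(array([-29. ,   0.8,  -3. ]), np.float64(0.01))
```

Call:
jog_arm([
  [[-5,0,-3,0],[-10,0,-3,0],[-13,0,-3,0],[-16,0,-3,0],[-19,0,-3,0],[-22,0,-3,0],[-25,0,-3,0],[-28,0,-3,0],[-31,0,-3,0],[-33,0,-3,0]],
])

```text
t: 11.2
position: [0.6235, -0.0672, 0.056]
orientation: [[0.999, -0.039, -0.0], [-0.039, -0.999, -0.0], [-0.0, 0.0, -1.0]]
contact_force: [1.6, -0.1, 0.9]
width: 0.0868
grasp_force: 1.0
```

Call:
jog_arm([
  [[-2,0,0,0],[-4,0,0,0],[-6,0,0,0],[-8,0,0,0],[-9,0,0,0],[-9,0,0,0]],
])

```text
t: 11.8
position: [0.6142, -0.0666, 0.0559]
orientation: [[0.999, -0.04, -0.001], [-0.04, -0.999, 0.0], [-0.001, -0.0, -1.0]]
contact_force: [1.0, -0.7, 0.4]
width: 0.0872
grasp_force: 0.3
```

```bash
python3 -c "
from h import *
report(9)"
```

```text
tcp [[78.7 15.6]] 0.0559 [ 1.  -0.7  0.4] [ 0.03 -0.12  0.03]
[[176, 227], [158, 230], [197, 244], [199, 257], [176, 264]]
```

Call:
jog_arm([
  [[5,0,0,0],[8,0,-30,0],[8,0,-65,0],[8,-40,-65,0],[-10,-90,-65,0],[-30,-140,-65,0],[-50,-185,-65,0],[-70,-215,-65,0],[-78,-215,-65,0],[-78,-215,-65,0]],
])

```text
t: 12.85
position: [0.5437, 0.1521, 0.121]
orientation: [[0.999, -0.037, -0.002], [-0.037, -0.999, -0.001], [-0.002, 0.001, -1.0]]
contact_force: [1.0, -0.0, -0.3]
width: 0.0871
grasp_force: 0.0
```

```bash
python3 - <<'E'
from h import *
a=viewer.grab_frame("top");b=viewer.grab_frame("scene")
s=telemetry.state();print(uv([s['position'][:2]]))
x=cv2.resize(a[140:240,235:369],(670,500),interpolation=cv2.INTER_CUBIC);cv2.imwrite("pics/t10.png",x[:,:,::-1])
for n,im,sd in(("top",a,(285,190)),("scene",b,(180,245))):
    c=lidmask(n,im,sd);P=rays(n,c,.064);q=cv2.boxPoints(cv2.minAreaRect((P*1e3).astype(np.float32)))/1e3
    print(n,rect(P),uv(q).tolist(),uv([q.mean(0)]))
E
```

```text
[[  2.1 229.8]]
top (array([534.3, -77.5]), array([129.6, 179.1]), -2.16) [[-65.3, -88.3], [64.3, -87.9], [63.8, 91.1], [-65.8, 90.8]] [[-0.7  1.4]]
scene (array([546.8, -79.9]), array([131.7, 179. ]), -2.66) [[-54.5, -89.5], [77.1, -90.4], [78.3, 88.6], [-53.4, 89.4]] [[11.9 -0.5]]
```

View pics/t10.png

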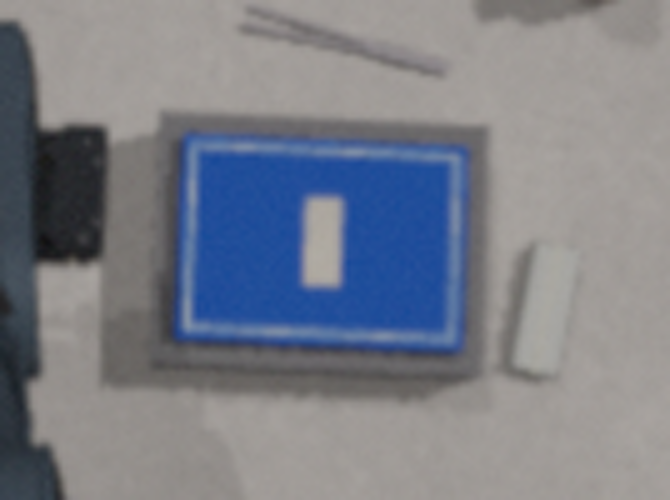

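The lid is now square and centred, with even margins of about 20 crop px. Next: press at the centre and read the contact height.

Call:
jog_arm([
  [[0,45,0,0],[0,90,0,0],[0,135,0,0],[0,180,0,0],[-2,229,0,0],[-2,229,0,0],[-2,229,25,0],[-2,229,45,0],[-2,229,50,0],[-2,229,50,0]],
], claw=1)

```text
t: 13.95
position: [0.5341, -0.078, 0.0704]
orientation: [[0.999, -0.041, -0.001], [-0.041, -0.999, 0.001], [-0.001, -0.0, -1.0]]
contact_force: [0.8, -0.1, 0.5]
width: 0.0871
grasp_force: 0.0
```

Call:
jog_arm([
  [[0,0,2,0],[0,0,4,0],[0,0,5,0],[0,0,5,0]],
])

```text
t: 14.35
position: [0.5345, -0.0774, 0.0664]
orientation: [[0.999, -0.039, 0.001], [-0.039, -0.999, -0.0], [0.001, 0.0, -1.0]]
contact_force: [0.1, 1.4, -0.4]
width: 0.0871
grasp_force: 0.0
```

Call:
jog_arm([
  [[0,0,1,0],[0,0,2,0],[0,0,2,0]],
])

```text
t: 14.65
position: [0.5342, -0.0774, 0.064]
orientation: [[0.999, -0.04, -0.0], [-0.04, -0.999, 0.0], [-0.0, -0.0, -1.0]]
contact_force: [0.6, 0.0, 0.1]
width: 0.0871
grasp_force: 0.0
```

Call:
jog_arm([
  [[0,0,1,0],[0,0,2,0],[0,0,2,0]],
])

```text
t: 14.95
position: [0.5343, -0.0775, 0.0621]
orientation: [[0.999, -0.04, 0.0], [-0.04, -0.999, -0.0], [0.0, 0.0, -1.0]]
contact_force: [-0.6, 0.0, 2.1]
width: 0.0867
grasp_force: 0.6
```

It has dropped in, with contact at 62 mm. Now press.

Call:
jog_arm([
  [[0,0,1,0],[0,0,2,0],[0,0,3,0],[0,0,4,0],[0,0,5,0],[0,0,6,0],[0,0,7,0],[0,0,8,0],[0,0,8,0],[0,0,8,0]],
])

```text
t: 15.95
position: [0.5343, -0.0775, 0.0564]
orientation: [[0.999, -0.04, 0.001], [-0.04, -0.999, -0.0], [0.001, 0.0, -1.0]]
contact_force: [-3.5, 0.9, 18.1]
width: 0.0867
grasp_force: 8.9
```

Call:
jog_arm([
  [[0,0,1,0],[0,0,2,0],[0,0,2,0]],
])

```text
t: 16.25
position: [0.5344, -0.0775, 0.0563]
orientation: [[0.999, -0.04, 0.001], [-0.04, -0.999, -0.001], [0.001, 0.001, -1.0]]
contact_force: [-6.9, 1.7, 32.3]
width: 0.0869
grasp_force: 16.0
```

Call:
jog_arm([
  [[0,0,-4,0],[0,0,-8,0],[0,0,-20,0],[0,0,-60,0],[0,-50,-60,0],[0,-100,-60,0],[0,-150,-60,0],[0,-200,-60,0],[0,-230,-60,0],[0,-230,-60,0]],
])

```text
t: 17.25
position: [0.5431, 0.1563, 0.1122]
orientation: [[0.999, -0.034, 0.0], [-0.034, -0.999, 0.001], [0.0, -0.001, -1.0]]
contact_force: [0.6, -0.6, -0.5]
width: 0.0875
grasp_force: 0.0
```

```bash
python3 - <<'E'
from h import *
a=viewer.grab_frame("top");b=viewer.grab_frame("scene")
s=telemetry.state();print(s['t'],s['contact_force'])
x=cv2.resize(b[170:300,120:300],(720,520),interpolation=cv2.INTER_CUBIC);cv2.imwrite("pics/s11.png",x[:,:,::-1])
for n,im,sd in(("top",a,(285,190)),("scene",b,(180,245))):
    P=rays(n,lidmask(n,im,sd),.056);print(n,rect(P),uv([rect(P)[0]/1e3]))
E
```

```text
17.35 [ 0.41532577 -0.74109265  0.60011969]
top (array([535.2, -77.5]), array([129. , 180.1]), -2.23) [[0.1 1.5]]
scene (array([543. , -78.7]), array([132.5, 179.3]), -2.42) [[8.  0.6]]
```

View pics/s11.png

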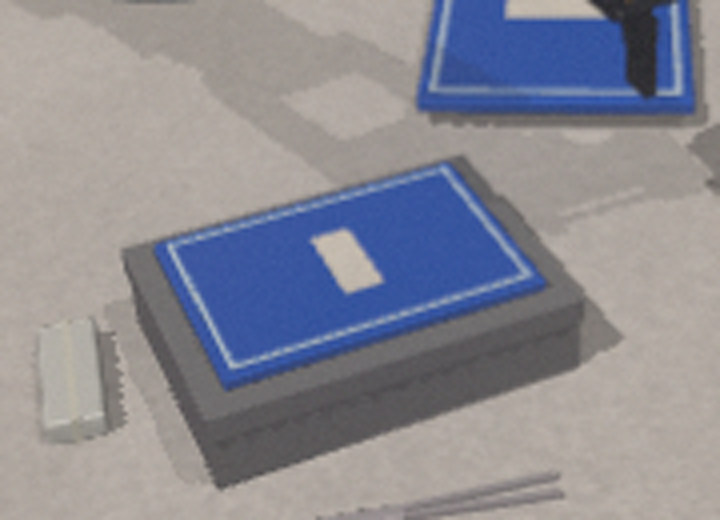

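The lid lies flush and square on the rim, with corners at (228,387) and (545,285). It did not sink further when pressed at 32 N, and the arm is clear.

```bash
python3 -c "
from workcell import manip
print(manip.finish_job())"
```

```text
the job is handed in; nothing more can be done
None
```

The lid is square over the mouth and pressed home: its top stopped at about 56 mm and held there under 32 N. I saw nothing around it shift, and I handed the job in at about 17 s with the arm clear; no verdict came back.

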